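# Dial the code and draw the bolt of the lock-out box

## Robot

A 6-joint arm with a two-finger parallel gripper is mounted at the origin on a cart in front of the work surface, level with it; the furniture and walls round the work are solid. World frame = base frame: x ahead of the robot, y to its left, z up, the work surface at z = 0. Lengths are in m, angles in rad, forces in N, time in s.
With the tool pointing down it reaches from about 0.3 to 0.75 m from the base axis. Payload 8.5 kg.
Tool frame: the origin (TCP) lies midway between the tips of the shut fingers; the grasp point (between the pads) lies 19 mm behind it; y points along the fingers, x is the direction in which the jaws open and shut, and the axes are right-handed (so a half turn about y gives the same grasp; the last joint's range is limited). The gripper opens to 85 mm and grips with 20 to 120 N. Pads are 22 mm wide; open, the fingers measure 114 mm over their backs; the gripper's body (76 mm by 85 mm) begins 54 mm behind the grasp point. The pads swing forward as they close: fully open they stand 13 mm farther back than shut.
Start: joints at [-1.539, 0.381, 1.297, -0, 1.464, -0.215], TCP at [0.134, -0.533, 0.231] pointing down, gripper open.
Joint ranges: [-3.11, 3.11], [-0.89, 2.33], [0.22, 2.48], [-1.42, 4.56], [0.17, 2.85], [-2.88, 2.88]. Speed limits (rad/s): [2.39, 2.39, 3.14, 3.14, 3.14, 3.14].

## Interface

Orientations are given as [roll, pitch, yaw] about the fixed x, y, z axes, in that order (R = Rz(yaw) Ry(pitch) Rx(roll)).
In Python, from cell import get_state, read_camera, hand_in gives the robot as it stands.
- The arm moves only by the tool send_rows, never from a script. Its argument "plan" is text: rows parted by semicolons, each of 7 numbers parted by spaces: the shift along the tool's x, y, z in cm, then the turn, a rotation vector about the tool's x, y, z in rad, then the closure in counts, from 0 (fully open) to 255 (shut). In form: tx ty tz ax ay az fingers; .... A call has 1 to 10 rows; each row is the pose to reach, as a shift and turn from the pose commanded when the call began, along the tool's axes at that moment; what a row does not reach only later rows make up. A row lasts 1/12 s, in which the tool goes at most 41.7 mm and 7.16 degrees, less where a joint would pass 70% of its speed; a pose out of reach is approached as far as the arm can. A call with a gripper value outside its range is refused whole. The fingers move at their own pace and stop on an object; the grip force is fixed at half the most. Time passes only in rows, so rows that repeat a pose let the fingers close. It gives the time, the measured TCP pose, the force and the opening at its end, in the units of the state.
- get_state(): the state, without advancing time (a new reading comes with each control period).
- read_camera(name): name is "scene" or "top"; returns a dict with "frame" (400x640x3 uint8, blue, green, red), "camera_matrix" (3x3 intrinsics, pixels), "T" (4x4, takes a point from camera to world coordinates). Camera axes: x right, y down, z forward; pixel columns grow to the right and rows downward; lengths in m; the calibration is good to about 2 mm. A picture is of the moment at which its call begins. There is no depth.
- hand_in(): hands the job in, once; it reports no verdict.
The state is a dict: "t": time; "qpos": joint angles; "joint_velocities": joint speeds; "joint_efforts": joint torques, N m; "ee_pos": TCP position; "tool_rot": TCP orientation; "wrist_force": force on the tool from outside, world axes, zero at the start; "moment": the same for the moment, N m; "opening": finger opening in m.
Only numpy, scipy, OpenCV 4.12 (cv2) and the standard library are available. Lean on these libraries where they do the work, as an engineer would, in place of code of your own. Each camera call takes 0.05 s, during which the arm holds its last target.

## Task

Unlock the grey lock-out box: set the red dial to 3 and the blue dial to 5, feeling for the worn gate near each mark by pushing the dial gently down while turning it until it gives, and push each dial fully home. Then draw the steel bolt fully back towards the robot and let go. Never force a dial or the bolt, and leave the magnet, the tin and the nut where they are.

Things in the scene. Friction and masses are not known exactly. Their poses are not given: they have to be found in the camera images.
- lock_box: grey steel lock-out box, 204 x 234 x 50 mm (x, y, z), fixed, with a yellow lock case on the lid (90 x 200 mm, top at 84 mm above the table). Origin: centre of the underside; its yaw is about 1.57, so x points left and y (along the bolt) back towards the robot. Dial axes at x = 25, y = +50 and -50 mm; which colour is nearer changes.
- red_dial (a joint): angle of the red dial (rad), growing clockwise seen from above; pointer at mark n = (n-1)*1.047, so code 3 is nominally 2.094. World pointer direction = box yaw minus this value. Range -0.5 to 7.0; turns freely (0.04 N m) while not pressed. Wear: the lock's gate lies up to 0.30 rad either side of mark 3 (differs each time), and is only +-0.065 rad wide, so stop well inside.
- red_press (a joint): push-down of the red dial (m): 0 up (start), 0.008 home. Slides against 4 N friction, stays where left. Off the gate a sprung key (4 N per mm from 1.5 mm on) meets a hidden ring: hard stop at 5.5 mm, springs back to about 2.5. Over the gate the key drops in and the push-back falls clearly. Push 6 to 8 N beyond friction, turn slowly until it falls, go 0.05 rad on (round key tip), push home.
- red_grip (a point): centre of the red dial's grip ridge (42 mm long, 13 wide, 25 high; through the dial axis, along the pointer; white line on the pointer half). On the axis, 12.5 mm under the ridge's top, 12 mm above the round skirt (49 mm across, 6 thick). x axis = pointer direction. 113.5 mm above the table when up; moves down with the dial.
- red_plate: fixed white number plate under the red dial, 84 mm across, six marks of 1 to 6 black pips, clockwise, 60 degrees apart; the hidden key ring is part of it. Origin on the dial's axis at table height; x axis (the box's x) points to mark 1. More than 25 N on it (pushing or turning the key hard on the ring) is forcing.
- blue_dial (a joint): angle of the blue dial (rad), growing clockwise seen from above; pointer at mark n = (n-1)*1.047, so code 5 is nominally 4.189. World pointer direction = box yaw minus this value. Range -0.5 to 7.0; turns freely (0.04 N m) while not pressed. Wear: the lock's gate lies up to 0.30 rad either side of mark 5 (differs each time), and is only +-0.065 rad wide, so stop well inside.
- blue_press (a joint): push-down of the blue dial (m): 0 up (start), 0.008 home. Slides against 4 N friction, stays where left. Off the gate a sprung key (4 N per mm from 1.5 mm on) meets a hidden ring: hard stop at 5.5 mm, springs back to about 2.5. Over the gate the key drops in and the push-back falls clearly. Push 6 to 8 N beyond friction, turn slowly until it falls, go 0.05 rad on (round key tip), push home.
- blue_grip (a point): centre of the blue dial's grip ridge (42 mm long, 13 wide, 25 high; through the dial axis, along the pointer; white line on the pointer half). On the axis, 12.5 mm under the ridge's top, 12 mm above the round skirt (49 mm across, 6 thick). x axis = pointer direction. 113.5 mm above the table when up; moves down with the dial.
- blue_plate: fixed white number plate under the blue dial, 84 mm across, six marks of 1 to 6 black pips, clockwise, 60 degrees apart; the hidden key ring is part of it. Origin on the dial's axis at table height; x axis (the box's x) points to mark 1. More than 25 N on it (pushing or turning the key hard on the ring) is forcing.
- draw_bolt (a joint): how far the steel draw bolt is drawn (m): 0 shot (its nose in the keeper at the far end of the box), 0.036 fully drawn, along the box's +y, towards the robot. It slides against about 2.5 N of friction and stays where it is left; with either dial up it moves only about 1.5 mm against hidden pins under the dials, which clear it once a dial is 6.3 mm down. Pulling it against a pin with more than 20 N is forcing.
- bolt_handle (a point): middle of the bolt's upright round handle, 14 mm thick, from 75 mm (top of its 21 mm foot collar) to 103 mm above the table, then a 19 mm head up to 108 mm. This point is 90 mm above the table, at x = -65 mm of the box (its right side); it moves along the box's +y with the bolt; its y axis is that direction.
- magnet_red: red three-cornered welding magnet, 70 x 70 x 16 mm, flat on the table left of the box; a bystander. Origin: centre of its underside.
- antispatter_tin: grey round tin, 74 mm across, 69 mm high, on the table left of the box; a bystander. Origin: centre of its underside.
- nut_m20: steel hexagon nut, 34 x 30 x 16 mm, on the table left of the box; a bystander. Origin: centre of its underside.

How it is judged:
On the way, in this order (a step that is already met when the one before it is completed fails the run):
1. both dials pushed home at their gates, the bolt still shot (value of joint each of red_press, blue_press above 0.0068 m and value of joint draw_bolt below 0.006 m), for 0.2 s.
2. the bolt fully drawn (value of joint draw_bolt above 0.032 m), for 0.2 s.
At the end, for the whole second after the job is handed in: Both dials are pushed home (6.8 of 8 mm or more), the bolt is drawn at least 32 of its 36 mm and at rest, and the magnet, tin and nut are within 20 mm of where they stood (value of joint each of red_press, blue_press above 0.0068 m and value of joint draw_bolt above 0.032 m and velocity of joint draw_bolt below 0.005 m/s and distance of each of magnet_red, antispatter_tin, nut_m20 from where it was at the start of the episode below 0.02 m); the robot touches nothing.
It fails at once if a dial's key forced on its ring (over 25 N) (contact force between any of red_key_c0, blue_key_c0 and anything else above 25 N).
It fails at once if the bolt pulled hard against a dial's pin (over 20 N) (contact force between any of red_press_c1, blue_press_c1 and anything else above 20 N).
It fails at once if the magnet, tin or nut pushed away (over 20 mm) (distance of any of magnet_red, antispatter_tin, nut_m20 from where it was at the start of the episode above 0.02 m).
It also fails if it takes over 70 s, if anything falls off the work surface, if the arm or the gripper's body presses on something with over 40 N, if the wrist force passes 120 N, or if a joint passes its speed limit or range.

## Working session

There is one attempt and no reset: what is moved stays moved. The work goes in short steps, Python scripts to look and compute and a tool call to move; the robot and the scene stay as the last step left them, time stands still between calls to the robot, and variables do not carry over. Pictures are saved under pics/ and viewed, and the job is handed in when it is done.

Besides the shell and the picture viewer there is one more tool, called after "Emit:" by a JSON object that holds its "name" and its "arguments", one argument or row to a line. send_rows: Moves the arm, as the interface text tells. Its arguments: {"type":"object","properties":{"plan":{"type":"string"}},"required":["plan"]}

```bash
mkdir -p pics; ls
python3 - <<'E'
from cell import get_state, read_camera
import cv2
s=get_state(); print(s)
for n in("scene","top"):
    r=read_camera(n); cv2.imwrite(f"pics/{n}0.png",r["frame"]); print(n,r["camera_matrix"],r["T"])
E
```

```text
pics
{'t': 0.0, 'qpos': array([-1.53927676e+00,  3.81198713e-01,  1.29826427e+00,  2.50030994e-05,
        1.46356480e+00, -2.15296781e-01]), 'joint_velocities': array([ 0.00163167, -0.0006892 , -0.00232032, -0.00055532, -0.00157156,
       -0.0008432 ]), 'joint_efforts': array([ 2.55962674e-03, -4.48462236e+01, -2.31270647e+01, -1.91334893e-04,
        4.76187095e-03, -6.61438307e-06]), 'ee_pos': array([ 0.13437155, -0.53303991,  0.23070913]), 'tool_rot': array([-1.57046545e+00,  1.39668596e-03, -1.32398244e+00]), 'wrist_force': array([ 0.63744989, -0.55470056, -0.52978193]), 'moment': array([ 0.05544666, -0.00197325, -0.01077206]), 'opening': 0.08561537721106408}
scene [[422.77265635   0.         323.30289958]
 [  0.         422.77265635 198.85081138]
 [  0.           0.           1.        ]] [[-0.84394607 -0.36009463  0.39760143  0.15294102]
 [-0.53641079  0.57245081 -0.62013187  0.24802231]
 [-0.00430111 -0.73663555 -0.67627625  0.68167448]
 [ 0.          0.          0.          1.        ]]
top [[510.71368149   0.         318.30538981]
 [  0.         510.71368149 197.39859269]
 [  0.           0.           1.        ]] [[-1.40172798e-02 -9.87146106e-01  1.59204527e-01  3.63843804e-01]
 [-9.99901694e-01  1.38930230e-02 -1.89352801e-03 -2.65871945e-01]
 [-3.42643353e-04 -1.59215418e-01 -9.87243806e-01  9.27290079e-01]
 [ 0.00000000e+00  0.00000000e+00  0.00000000e+00  1.00000000e+00]]
```

View pics/scene0.png

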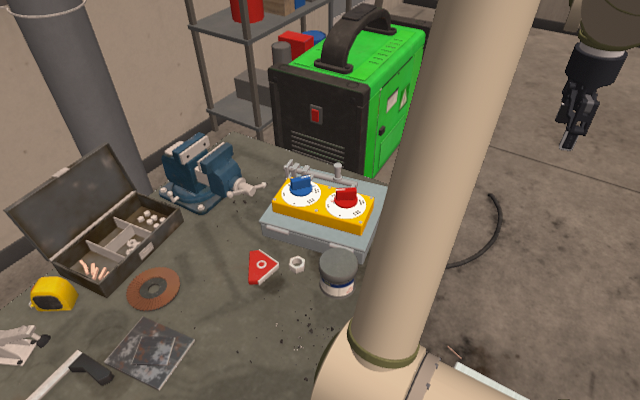

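View pics/top0.png

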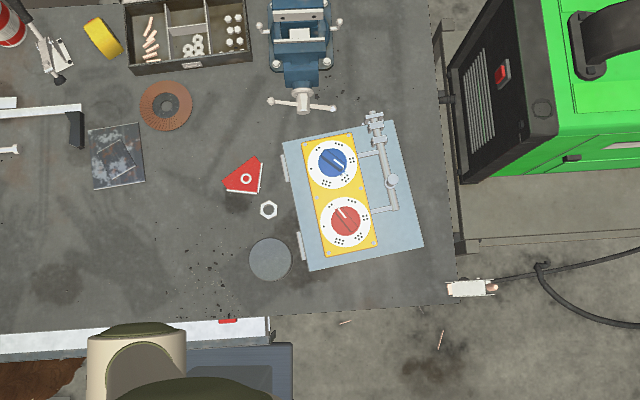

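Run:
```python
import cv2
f=cv2.imread("pics/top0.png")
c=f[100:280,270:450]
cv2.imwrite("pics/topc.png",cv2.resize(c,(720,720),interpolation=cv2.INTER_CUBIC)[:600] if 0 else cv2.resize(c[0:180],(590,590),interpolation=cv2.INTER_CUBIC))
f=cv2.imread("pics/scene0.png")
c=f[150:260,250:400]
cv2.imwrite("pics/scc.png",cv2.resize(c,None,fx=5,fy=5,interpolation=cv2.INTER_CUBIC))
```

```text
(no output)
```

View pics/topc.png

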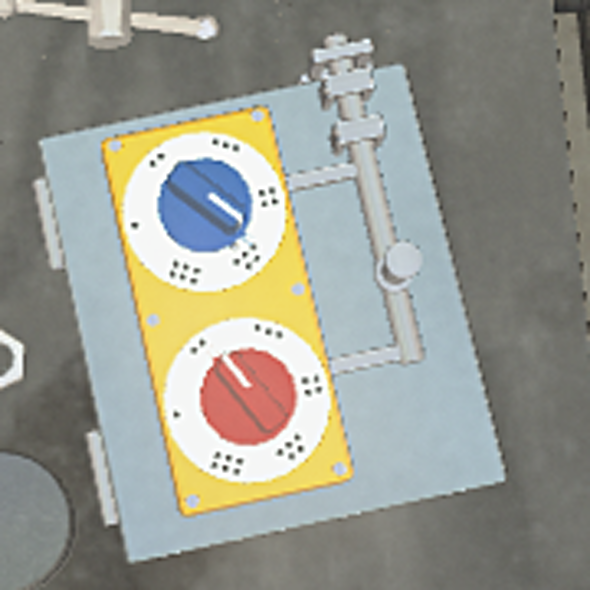

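View pics/scc.png

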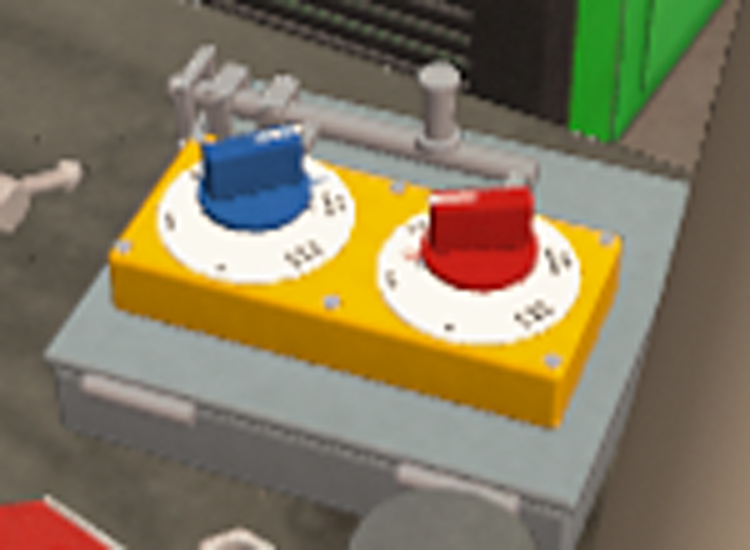

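```bash
cat > h.py <<'E'
import numpy as np
K={};T={}
K['top']=np.array([[510.71368149,0,318.30538981],[0,510.71368149,197.39859269],[0,0,1]])
K['scene']=np.array([[422.77265635,0,323.30289958],[0,422.77265635,198.85081138],[0,0,1]])
T['scene']=np.array([[-0.84394607,-0.36009463,0.39760143,0.15294102],[-0.53641079,0.57245081,-0.62013187,0.24802231],[-0.00430111,-0.73663555,-0.67627625,0.68167448],[0,0,0,1]])
T['top']=np.array([[-1.40172798e-02,-9.87146106e-01,1.59204527e-01,3.63843804e-01],[-9.99901694e-01,1.38930230e-02,-1.89352801e-03,-2.65871945e-01],[-3.42643353e-04,-1.59215418e-01,-9.87243806e-01,9.27290079e-01],[0,0,0,1]])
def proj(c,p):
    q=np.linalg.inv(T[c])@np.append(p,1); q=K[c]@q[:3]; return q[:2]/q[2]
def ray(c,uv,z):
    d=T[c][:3,:3]@np.linalg.inv(K[c])@np.array([*uv,1]); o=T[c][:3,3]; return o+d*(z-o[2])/d[2]
E
cat > fit.py <<'E'
from h import *
from scipy.optimize import least_squares
s=590/180
tp=lambda u,v:(270+u/s-0.35,100+v/s-0.35)
sc=lambda u,v:(250+u/5-.4,150+v/5-.4)
O=[]
for (u,v),p in [((40,142),(102,-117,50)),((402,66),(-102,-117,50)),((505,481),(-102,117,50)),((130,562),(102,117,50)),
 ((103,142),(70,-100,84)),((268,106),(-20,-100,84)),((353,475),(-20,100,84)),((183,516),(70,100,84)),
 ((204,212),(25,-50,86)),((246,400),(25,50,86))]: O.append(('top',tp(u,v),p))
for (u,v),p in [((45,355),(102,-117,50)),((575,508),(102,117,50)),((688,182),(-102,117,50)),((112,257),(70,-100,84)),((562,380),(70,100,84)),((622,240),(-20,100,84)),((256,216),(25,-50,86)),((479,271),(25,50,86))]: O.append(('scene',sc(u,v),p))
def W(q,p):
    x,y,w=q; c,n=np.cos(w),np.sin(w); p=np.array(p)/1000; return np.array([x+c*p[0]-n*p[1],y+n*p[0]+c*p[1],p[2]])
def f(q,cam=None): return np.concatenate([proj(c,W(q,p))-uv for c,uv,p in O if cam in(None,c)])
if __name__=="__main__":
  for cam in('top','scene',None):
    r=least_squares(f,[.45,-.33,1.57],args=(cam,),loss='soft_l1'); print(cam,r.x); print(f(r.x,cam).reshape(-1,2).round(1).tolist())
  q=r.x
  for n,p in [('red',(25,50,113.5)),('blue',(25,-50,113.5)),('bolt',(-65,0,90))]: print(n,W(q,p))
  print('blue skirt',ray('top',tp(204,205),.1015),'red skirt',ray('top',tp(248,397),.1015),'bolt head',ray('top',tp(404,261),.108))
  for n,a,b in [('red',(226,355),(250,386)),('blue',(210,194),(242,222))]:
    A=ray('top',tp(*a),.126);B=ray('top',tp(*b),.126); print(n,A,B)
  print('tin',ray('top',(270,260),.069),'magnet',ray('top',(246,178),.016))
E
python3 fit.py
```

```text
top [ 0.51159153 -0.32585614  1.77055612]
[[-1.0, -1.2], [0.6, -1.5], [1.2, 0.3], [-0.8, 1.1], [-1.2, -0.9], [-0.0, -0.8], [1.0, 1.3], [-0.5, 0.5], [0.2, 0.0], [0.4, 0.3]]
scene [ 0.51068733 -0.32389191  1.77485178]
[[-1.2, 0.2], [0.2, -0.3], [3.3, 0.6], [-2.0, 0.1], [0.3, -0.1], [0.7, -1.1], [-0.2, -0.3], [-0.1, 0.0]]
None [ 0.5112883  -0.32539467  1.77139911]
[[-1.3, -1.0], [0.3, -1.4], [1.0, 0.4], [-1.0, 1.4], [-1.5, -0.7], [-0.3, -0.6], [0.8, 1.5], [-0.7, 0.7], [-0.1, 0.2], [0.2, 0.5], [-1.1, -0.5], [0.1, -0.8], [3.5, 0.3], [-1.8, -0.5], [0.2, -0.6], [0.8, -1.5], [-0.1, -0.8], [-0.0, -0.5]]
red [ 0.45730947 -0.31085901  0.1135    ]
blue [ 0.55530413 -0.290933    0.1135    ]
bolt [ 0.5242402 -0.3890912  0.09     ]
blue skirt [ 0.55575247 -0.29077614  0.1015    ] red skirt [ 0.45791204 -0.31081769  0.1015    ] bolt head [ 0.52424213 -0.3897614   0.108     ]
red [ 0.47567364 -0.29931217  0.126     ] [ 0.46043539 -0.31056725  0.126     ]
blue [ 0.55554672 -0.29308282  0.126     ] [ 0.54127447 -0.30848003  0.126     ]
tin [ 0.39754494 -0.18540425  0.069     ] magnet [ 0.54838162 -0.13663685  0.016     ]
```

```bash
cat > go.py <<'E'
import sys,numpy as np
from scipy.spatial.transform import Rotation as R
from cell import get_state
def plan(p,yaw):
    s=get_state(); r0=R.from_euler('xyz',s['tool_rot']); r1=R.from_euler('xyz',[-np.pi/2,0,yaw])
    d=r0.inv().apply(np.array(p)-s['ee_pos'])*100; a=(r0.inv()*r1).as_rotvec()
    print('t',round(s['t'],2),'now',s['ee_pos'].round(4),s['tool_rot'].round(3),'q6',s['qpos'][5].round(2),'op',round(s['opening'],4),'F',s['wrist_force'].round(1),'M',s['moment'].round(2))
    print('d',d.round(2),'a',a.round(3))
if __name__=="__main__":
    v=list(map(float,sys.argv[1:])); plan(v[:3],v[3])
E
python3 go.py 0.4573 -0.3109 0.165 -0.97
```

```text
t 0.1 now [ 0.1344 -0.5331  0.2308] [-1.570e+00  1.000e-03 -1.324e+00] q6 -0.22 op 0.0854 F [-0.   0.3 -0.5] M [ 0.02 -0.05  0.03]
d [-13.65   6.61  36.74] a [-0.001 -0.354 -0.001]
```

Emit:
{"name": "send_rows", "arguments": {
  "plan": "-13.6 6.6 36.7 0 -0.354 0 110;-13.6 6.6 36.7 0 -0.354 0 110;-13.6 6.6 36.7 0 -0.354 0 110;-13.6 6.6 36.7 0 -0.354 0 110;-13.6 6.6 36.7 0 -0.354 0 110;-13.6 6.6 36.7 0 -0.354 0 110;-13.6 6.6 36.7 0 -0.354 0 110;-13.6 6.6 36.7 0 -0.354 0 110;-13.6 6.6 36.7 0 -0.354 0 110;-13.6 6.6 36.7 0 -0.354 0 110"
}}

```text
t: 0.93
ee_pos: [0.4595, -0.3087, 0.1642]
tool_rot: [-1.57, 0.002, -0.967]
wrist_force: [0.2, 0.1, 0.9]
opening: 0.0484
```

```bash
python3 go.py 0.4573 -0.3109 0.1045 -0.97
python3 - <<'E'
from cell import *
import cv2
f=read_camera("scene")["frame"];g=read_camera("top")["frame"]
cv2.imwrite("pics/s1.png",cv2.resize(f[120:270,240:400],None,fx=4,fy=4,interpolation=cv2.INTER_CUBIC)[:600,:800])
cv2.imwrite("pics/t1.png",g)
E
```

```text
t 0.93 now [ 0.4595 -0.3087  0.1642] [-1.57   0.002 -0.967] q6 0.16 op 0.0484 F [0.2 0.1 0.9] M [0.01 0.05 0.05]
d [ 0.07  5.97 -0.31] a [-0.001  0.003 -0.002]
```

View pics/s1.png

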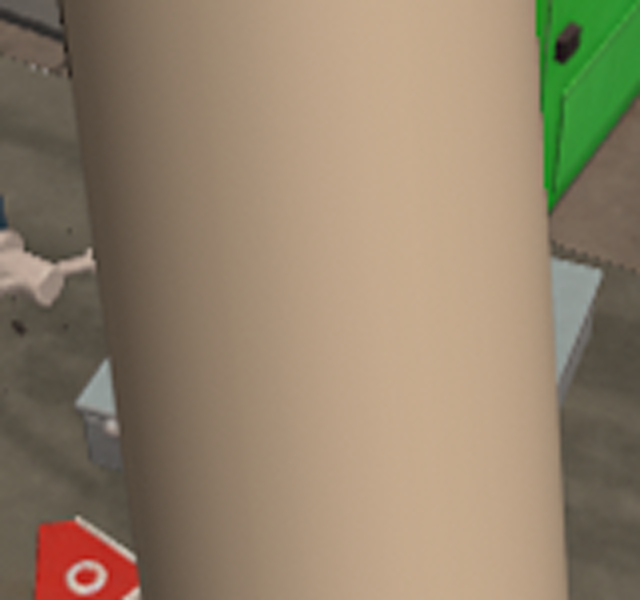

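View pics/t1.png

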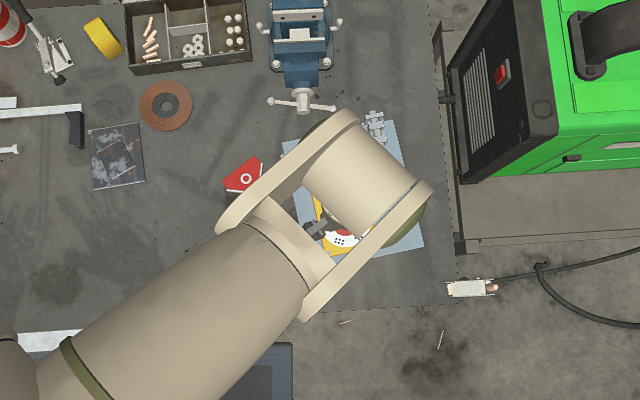

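Emit:
{"name": "send_rows", "arguments": {
  "plan": "0 3 0 0 0 0 110;0 3 0 0 0 0 110;0 3 0 0 0 0 110;0 3 0 0 0 0 110"
}}

```text
t: 1.37
ee_pos: [0.4567, -0.3125, 0.1362]
tool_rot: [-1.571, -0.0, -0.971]
wrist_force: [-0.4, -0.8, -0.3]
opening: 0.0486
```

```bash
python3 go.py 0.4573 -0.3109 0.1045 -0.97
```

```text
t 1.37 now [ 0.4567 -0.3125  0.1362] [-1.571 -0.    -0.971] q6 0.16 op 0.0486 F [-0.4 -0.8 -0.3] M [-0.01 -0.06  0.01]
d [-0.1   3.17  0.14] a [-0.    -0.001  0.   ]
```

Emit:
{"name": "send_rows", "arguments": {
  "plan": "0 1 0 0 0 0 110;0 2 0 0 0 0 110;0 2.6 0 0 0 0 110;0 2.9 0 0 0 0 110;0 2.9 0 0 0 0 110;0 2.9 0 0 0 0 110"
}}

```text
t: 1.87
ee_pos: [0.457, -0.3118, 0.1063]
tool_rot: [-1.571, 0.0, -0.97]
wrist_force: [0.5, 0.4, -0.9]
opening: 0.0484
```

```bash
python3 go.py 0.4573 -0.3109 0.1045 -0.97
```

```text
t 1.87 now [ 0.457  -0.3118  0.1063] [-1.571  0.    -0.97 ] q6 0.16 op 0.0484 F [ 0.5  0.4 -0.9] M [ 0.01  0.03 -0.04]
d [-0.06  0.18  0.07] a [ 0.  0. -0.]
```

Emit:
{"name": "send_rows", "arguments": {
  "plan": "-0.05 0.15 0.05 0 0 0 150;-0.05 0.15 0.05 0 0 0 180;-0.05 0.15 0.05 0 0 0 230;-0.05 0.15 0.05 0 0 0 230;-0.05 0.15 0.05 0 0 0 230;-0.05 0.15 0.05 0 0 0 230;-0.05 0.15 0.05 0 0 0 230"
}}

```text
t: 2.45
ee_pos: [0.4574, -0.3116, 0.1051]
tool_rot: [-1.571, -0.001, -0.97]
wrist_force: [1.3, -3.2, 1.0]
opening: 0.0114
```

```bash
python3 go.py 0.4573 -0.3109 0.1045 -0.97
```

```text
t 2.45 now [ 0.4574 -0.3116  0.1051] [-1.571e+00 -1.000e-03 -9.700e-01] q6 0.16 op 0.0114 F [ 1.3 -3.2  1. ] M [-0.64 -0.17 -0.02]
d [-0.06  0.06  0.03] a [-0.    -0.     0.001]
```

Emit:
{"name": "send_rows", "arguments": {
  "plan": "0.03 0 0 0 0.05 0 230;0.03 0 0 0 0.15 0 230;0.03 0 0 0 0.25 0 230;0.03 0 0 0 0.35 0 230;0.03 0 0 0 0.45 0 230;0.03 0 0 0 0.55 0 230;0.03 0 0 0 0.59 0 230;0.03 0 0 0 0.59 0 230;0.03 0 0 0 0.59 0 230"
}}

```text
t: 3.2
ee_pos: [0.4574, -0.3113, 0.105]
tool_rot: [-1.571, -0.0, -1.558]
wrist_force: [0.7, -1.9, 1.7]
opening: 0.0114
```

```bash
python3 go.py 0.4573 -0.3109 0.1045 -1.56
```

```text
t 3.2 now [ 0.4574 -0.3113  0.105 ] [-1.571 -0.    -1.558] q6 0.75 op 0.0114 F [ 0.7 -1.9  1.7] M [-0.25 -0.06 -0.06]
d [-0.04  0.05 -0.01] a [-0.     0.002  0.   ]
```

Emit:
{"name": "send_rows", "arguments": {
  "plan": "0 0.05 0 0 0 0 230;0 0.1 0 0 0 0 230;0 0.15 0 0 0 0 230;0 0.15 0 0 0 0 230"
}}

```text
t: 3.53
ee_pos: [0.4573, -0.3113, 0.1032]
tool_rot: [-1.571, 0.0, -1.56]
wrist_force: [-0.2, -1.4, 0.8]
opening: 0.0114
```

Emit:
{"name": "send_rows", "arguments": {
  "plan": "0 0.05 0 0 0 0 230;0 0.1 0 0 0 0 230;0 0.15 0 0 0 0 230;0 0.15 0 0 0 0 230"
}}

```text
t: 3.87
ee_pos: [0.4573, -0.3114, 0.1018]
tool_rot: [-1.571, -0.0, -1.56]
wrist_force: [-0.7, -1.2, 2.2]
opening: 0.0112
```

```bash
python3 go.py 0.4573 -0.3109 0.1045 -1.56
```

```text
t 3.87 now [ 0.4573 -0.3114  0.1018] [-1.571 -0.    -1.56 ] q6 0.75 op 0.0112 F [-0.7 -1.2  2.2] M [-0.23 -0.12 -0.  ]
d [-0.05 -0.27 -0.  ] a [-0.  0.  0.]
```

Emit:
{"name": "send_rows", "arguments": {
  "plan": "0 0.05 0 0 0 0 230;0 0.1 0 0 0 0 230;0 0.1 0 0 0 0 230;0 0.1 0 0 0 0 230"
}}

```text
t: 4.2
ee_pos: [0.4573, -0.3114, 0.1009]
tool_rot: [-1.571, -0.0, -1.56]
wrist_force: [-0.3, -2.5, 4.4]
opening: 0.0116
```

```bash
python3 go.py 0.4573 -0.3109 0.1045 -1.56
```

```text
t 4.2 now [ 0.4573 -0.3114  0.1009] [-1.571 -0.    -1.56 ] q6 0.75 op 0.0116 F [-0.3 -2.5  4.4] M [-0.18  0.03  0.03]
d [-0.05 -0.36 -0.  ] a [-0. -0.  0.]
```

Emit:
{"name": "send_rows", "arguments": {
  "plan": "0 0.05 0 0 0 0 230;0 0.05 0 0 0 0 230;0 0.05 0 0 0 0 230"
}}

```text
t: 4.45
ee_pos: [0.4573, -0.3115, 0.1005]
tool_rot: [-1.571, -0.0, -1.56]
wrist_force: [0.1, -1.4, 4.6]
opening: 0.0112
```

Emit:
{"name": "send_rows", "arguments": {
  "plan": "0 0.05 0 0 0 0 230;0 0.05 0 0 0 0 230;0 0.05 0 0 0 0 230"
}}

```text
t: 4.7
ee_pos: [0.4573, -0.3116, 0.0999]
tool_rot: [-1.571, -0.0, -1.56]
wrist_force: [-0.5, -3.6, 5.0]
opening: 0.0117
```

Emit:
{"name": "send_rows", "arguments": {
  "plan": "0 0.05 0 0 0 0 230;0 0.05 0 0 0 0 230;0 0.05 0 0 0 0 230"
}}

```text
t: 4.95
ee_pos: [0.4573, -0.3115, 0.0994]
tool_rot: [-1.571, -0.0, -1.56]
wrist_force: [-1.0, -2.5, 4.9]
opening: 0.0115
```

Emit:
{"name": "send_rows", "arguments": {
  "plan": "0 0.05 0 0 0 0 230;0 0.05 0 0 0 0 230;0 0.05 0 0 0 0 230"
}}

```text
t: 5.2
ee_pos: [0.4573, -0.3116, 0.099]
tool_rot: [-1.571, -0.0, -1.56]
wrist_force: [-0.9, -2.7, 5.7]
opening: 0.0118
```

Emit:
{"name": "send_rows", "arguments": {
  "plan": "0 0.05 0 0 0 0 230;0 0.05 0 0 0 0 230;0 0.05 0 0 0 0 230"
}}

```text
t: 5.45
ee_pos: [0.4573, -0.3116, 0.0985]
tool_rot: [-1.571, -0.001, -1.56]
wrist_force: [-1.8, -3.4, 6.1]
opening: 0.0117
```

Emit:
{"name": "send_rows", "arguments": {
  "plan": "0 0.05 0 0 0 0 230;0 0.05 0 0 0 0 230;0 0.05 0 0 0 0 230"
}}

```text
t: 5.7
ee_pos: [0.4573, -0.3116, 0.098]
tool_rot: [-1.571, -0.001, -1.56]
wrist_force: [-1.3, -3.6, 6.1]
opening: 0.0117
```

Emit:
{"name": "send_rows", "arguments": {
  "plan": "0 0 0 0 0 0 230;0 0 0 0 0 0 230;0 0 0 0 0 0 230;0 0 0 0 0 0 230;0 0 0 0 0 0 230;0 0 0 0 0 0 230"
}}

```text
t: 6.2
ee_pos: [0.4573, -0.3116, 0.098]
tool_rot: [-1.571, -0.001, -1.56]
wrist_force: [-0.6, -3.1, 6.2]
opening: 0.0115
```

Emit:
{"name": "send_rows", "arguments": {
  "plan": "0 0.05 0 0 0 0 230;0 0.05 0 0 0 0 230;0 0.05 0 0 0 0 230"
}}

```text
t: 6.45
ee_pos: [0.4573, -0.3116, 0.0976]
tool_rot: [-1.571, -0.001, -1.56]
wrist_force: [-1.4, -2.8, 6.1]
opening: 0.0113
```

Emit:
{"name": "send_rows", "arguments": {
  "plan": "0 0.05 0 0 0 0 230;0 0.05 0 0 0 0 230;0 0.05 0 0 0 0 230"
}}

```text
t: 6.7
ee_pos: [0.4573, -0.3117, 0.0972]
tool_rot: [-1.571, -0.001, -1.56]
wrist_force: [-2.5, -2.2, 7.9]
opening: 0.0117
```

Emit:
{"name": "send_rows", "arguments": {
  "plan": "0 0.05 0 0 0 0 230;0 0.05 0 0 0 0 230;0 0.05 0 0 0 0 230"
}}

```text
t: 6.95
ee_pos: [0.4573, -0.3117, 0.0971]
tool_rot: [-1.57, -0.001, -1.56]
wrist_force: [-2.9, -1.9, 11.5]
opening: 0.0117
```

Emit:
{"name": "send_rows", "arguments": {
  "plan": "0 0.05 0 0 0 0 230;0 0.05 0 0 0 0 230;0 0.05 0 0 0 0 230"
}}

```text
t: 7.2
ee_pos: [0.4574, -0.3117, 0.0971]
tool_rot: [-1.57, -0.002, -1.56]
wrist_force: [-3.7, -1.3, 15.2]
opening: 0.0116
```

Emit:
{"name": "send_rows", "arguments": {
  "plan": "0 -0.08 0 0 0 0 230;0 -0.08 0 0 0 0 200;0 -0.08 0 0 0 0 110;0 -0.08 0 0 0 0 110;0 -0.08 0 0 0 0 110;0 -0.08 0 0 0 0 110"
}}

```text
t: 7.7
ee_pos: [0.4572, -0.311, 0.0963]
tool_rot: [-1.571, 0.001, -1.56]
wrist_force: [-0.4, -0.2, -0.7]
opening: 0.0486
```

```bash
python3 go.py 0.5553 -0.291 0.16 -0.71
```

```text
t 7.7 now [ 0.4572 -0.311   0.0963] [-1.571e+00  1.000e-03 -1.560e+00] q6 0.75 op 0.0486 F [-0.4 -0.2 -0.7] M [ 0.   -0.01 -0.01]
d [-1.9  -6.38  9.83] a [ 0.    -0.85  -0.001]
```

Emit:
{"name": "send_rows", "arguments": {
  "plan": "0 -3 0 0 0 0 110;0 -7 0 0 0 0 110;0 -10 0 0 0 0 110;4 -10 -4 0 0 0 110;8 -10 -8 0 0 0 110;11 -10 -11 0 0 0 110;15 -10 -15 0 0 0 110;18 -10 -18 0 0 0 110;20 -10 -20 0 0 0 110"
}}

```text
t: 8.45
ee_pos: [0.2808, -0.491, 0.1966]
tool_rot: [-1.571, 0.0, -1.56]
wrist_force: [0.0, -0.7, 0.5]
opening: 0.0483
```

Run:
```python
from cell import *
import cv2
f=read_camera("scene")["frame"];g=read_camera("top")["frame"]
cv2.imwrite("pics/s2raw.png",f);cv2.imwrite("pics/t2raw.png",g)
cv2.imwrite("pics/s2.png",cv2.resize(f[150:260,250:400],None,fx=5,fy=5,interpolation=cv2.INTER_CUBIC))
cv2.imwrite("pics/t2.png",cv2.resize(g[100:280,270:450],(590,590),interpolation=cv2.INTER_CUBIC))
```

```text
(no output)
```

View pics/s2.png

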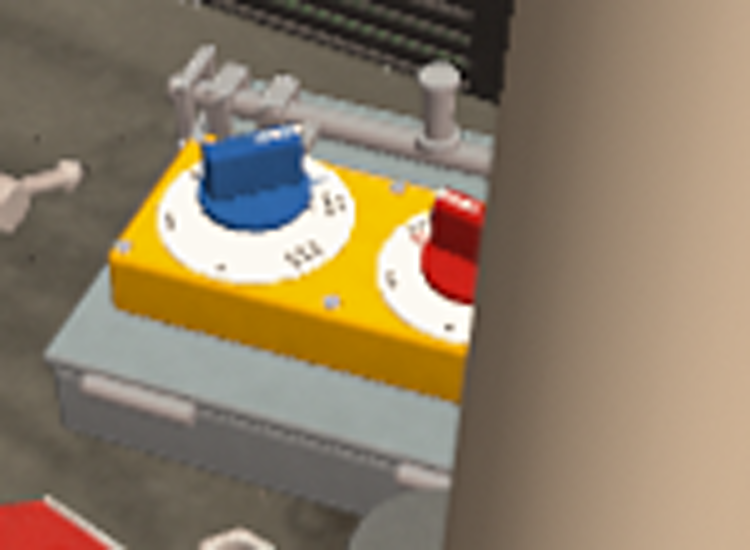

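View pics/t2.png

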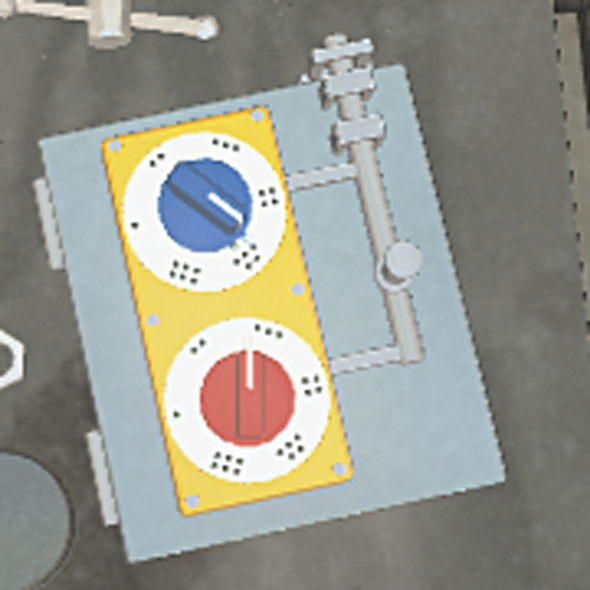

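Run:
```python
from h import *; import cv2
from fit import W
q=[0.5113,-0.3254,1.7714]
for z in(.1015,.0935):
  print(z,[proj('scene',W(q,(25+24.5*np.cos(a),50+24.5*np.sin(a),z*1000))).round(1).tolist() for a in(0,.5,-0.5,-1.,-1.57)], [proj('top',W(q,(25+24.5*np.cos(a),50+24.5*np.sin(a),z*1000))).round(1).tolist() for a in(0,1.57,3.14,-1.57)])
for n in('scene0','s2raw'):
  f=cv2.imread(f'pics/{n}.png')[150:260,250:400].astype(int)
  m=(f[...,2]>120)&(f[...,1]<70)&(f[...,0]<70)
  print(n,{250+c:(150+np.where(m[:,c])[0]).tolist()[-1:] for c in range(82,96)}, {250+c:(150+np.where(m[:,c])[0]).tolist()[:1] for c in range(82,96)})
for n in('top0','t2raw'):
  f=cv2.imread(f'pics/{n}.png')[200:245,325:370].astype(int)
  m=(f[...,2]>120)&(f[...,1]<110)&(f[...,0]<110)
  r,c=np.where(m);print(n,r.min()+200,r.max()+200,c.min()+325,c.max()+325,m.sum(),r.mean()+200,c.mean()+325)
```

```text
0.1015 [[341.7, 205.5], [347.7, 206.0], [336.6, 203.2], [333.9, 199.5], [334.3, 194.9]] [[330.6, 224.3], [348.7, 235.8], [360.0, 218.0], [342.0, 206.6]]
0.0935 [[341.6, 208.4], [347.6, 208.9], [336.6, 206.0], [333.8, 202.4], [334.2, 197.8]] [[330.5, 224.8], [348.4, 236.3], [359.6, 218.5], [341.8, 207.2]]
scene0 {332: [], 333: [], 334: [201], 335: [202], 336: [204], 337: [204], 338: [205], 339: [206], 340: [206], 341: [207], 342: [207], 343: [207], 344: [207], 345: [207]} {332: [], 333: [], 334: [200], 335: [198], 336: [191], 337: [191], 338: [191], 339: [191], 340: [191], 341: [191], 342: [191], 343: [191], 344: [191], 345: [190]}
s2raw {332: [], 333: [], 334: [], 335: [205], 336: [207], 337: [207], 338: [208], 339: [209], 340: [209], 341: [209], 342: [210], 343: [210], 344: [210], 345: [204]} {332: [], 333: [], 334: [], 335: [199], 336: [195], 337: [190], 338: [190], 339: [191], 340: [191], 341: [192], 342: [192], 343: [192], 344: [193], 345: [193]}
top0 207 234 331 359 179 220.77653631284917 345.50837988826817
t2raw 207 235 331 358 167 221.75449101796409 345.07784431137725
```

Run:
```python
import cv2,numpy as np
a=cv2.imread('pics/scene0.png')[170:225,315:352];b=cv2.imread('pics/s2raw.png')[170:225,315:352]
cv2.imwrite('pics/cmp.png',cv2.resize(np.hstack([a,b]),None,fx=10,fy=10,interpolation=cv2.INTER_NEAREST))
```

```text
(no output)
```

View pics/cmp.png

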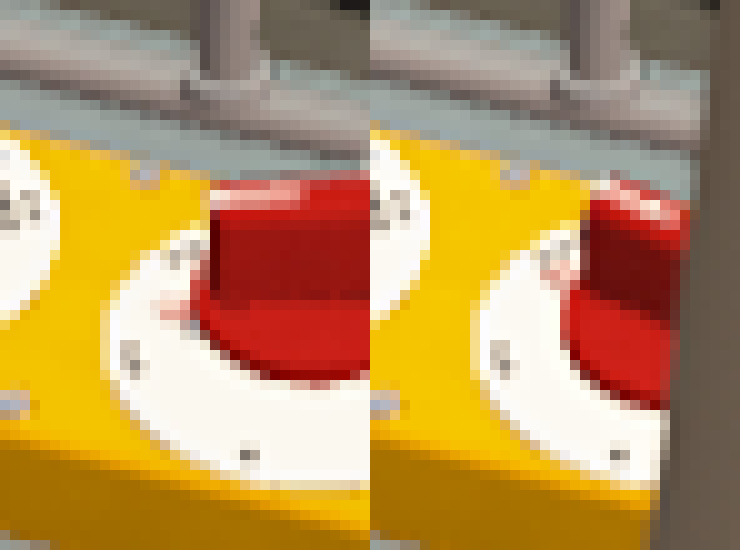

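```bash
python3 go.py 0.5555 -0.2909 0.165 -0.71
```

```text
t 8.55 now [ 0.2785 -0.4937  0.196 ] [-1.572e+00 -1.000e-03 -1.566e+00] q6 0.3 op 0.0485 F [ 0.6  0.2 -0.5] M [-0.02 -0.02 -0.02]
d [-20.14   3.07  27.8 ] a [ 0.001 -0.856  0.   ]
```

Emit:
{"name": "send_rows", "arguments": {
  "plan": "-4 2 4 0 -0.1 0 110;-8 3 8 0 -0.2 0 110;-11 3 12 0 -0.3 0 110;-14 3 16 0 -0.4 0 110;-17 3 20 0 -0.5 0 110;-20 3 24 0 -0.6 0 110;-20.1 3 27.8 0 -0.7 0 110;-20.1 3 27.8 0 -0.8 0 110;-20.1 3 27.8 0 -0.856 0 110;-20.1 3 27.8 0 -0.856 0 110"
}}

```text
t: 9.38
ee_pos: [0.5612, -0.283, 0.1659]
tool_rot: [-1.57, 0.0, -0.696]
wrist_force: [0.3, 0.1, -0.1]
opening: 0.0484
```

Emit:
{"name": "send_rows", "arguments": {
  "plan": "0 0 0 0 0 0 110;0 0 0 0 0 0 110;0 0 0 0 0 0 110;0 0 0 0 0 0 110"
}}

```text
t: 9.72
ee_pos: [0.5574, -0.2867, 0.1668]
tool_rot: [-1.571, 0.0, -0.706]
wrist_force: [0.1, 0.1, 0.2]
opening: 0.0483
```

```bash
python3 go.py 0.5555 -0.2909 0.105 -0.71
```

```text
t 9.72 now [ 0.5574 -0.2867  0.1668] [-1.571  0.    -0.706] q6 0.04 op 0.0483 F [0.1 0.1 0.2] M [-0.01  0.03  0.02]
d [ 0.13  6.18 -0.44] a [ 0.     0.004 -0.   ]
```

Emit:
{"name": "send_rows", "arguments": {
  "plan": "0.1 1 -0.4 0 0 0 110;0.1 2 -0.4 0 0 0 110;0.1 3 -0.4 0 0 0 110;0.1 3 -0.4 0 0 0 110;0.1 3 -0.4 0 0 0 110"
}}

```text
t: 10.13
ee_pos: [0.5561, -0.2896, 0.1356]
tool_rot: [-1.571, 0.002, -0.704]
wrist_force: [-0.0, 0.2, -0.1]
opening: 0.0485
```

```bash
python3 go.py 0.5555 -0.2909 0.105 -0.71
```

```text
t 10.13 now [ 0.5561 -0.2896  0.1356] [-1.571  0.002 -0.704] q6 0.04 op 0.0485 F [-0.   0.2 -0.1] M [0.   0.03 0.02]
d [ 0.05  3.06 -0.14] a [ 0.     0.006 -0.002]
```

Emit:
{"name": "send_rows", "arguments": {
  "plan": "0.05 1 -0.1 0 0 0 110;0.05 2 -0.1 0 0 0 110;0.05 2.8 -0.1 0 0 0 110;0.05 3.05 -0.1 0 0 0 110;0.05 3.05 -0.1 0 0 0 150;0.05 3.05 -0.1 0 0 0 190;0.05 3.05 -0.1 0 0 0 230;0.05 3.05 -0.1 0 0 0 230;0.05 3.05 -0.1 0 0 0 230;0.05 3.05 -0.1 0 0 0 230"
}}

```text
t: 10.97
ee_pos: [0.5565, -0.2911, 0.1066]
tool_rot: [-1.571, -0.001, -0.704]
wrist_force: [1.4, -1.4, 0.5]
opening: 0.0116
```

```bash
python3 go.py 0.5555 -0.2909 0.105 -0.71
```

```text
t 10.97 now [ 0.5565 -0.2911  0.1066] [-1.571e+00 -1.000e-03 -7.040e-01] q6 0.03 op 0.0116 F [ 1.4 -1.4  0.5] M [-0.19 -0.2  -0.03]
d [-0.09  0.16 -0.05] a [-0.     0.006  0.001]
```

Emit:
{"name": "send_rows", "arguments": {
  "plan": "0 0 0 0 -0.06 0 230;0 0 0 0 -0.12 0 230;0 0 0 0 -0.19 0 230;0 0 0 0 -0.19 0 230;0 0.1 0 0 -0.19 0 230;0 0.15 0 0 -0.19 0 230;0 0.2 0 0 -0.19 0 230;0 0.2 0 0 -0.19 0 230;0 0.2 0 0 -0.19 0 230"
}}

```text
t: 11.72
ee_pos: [0.5563, -0.291, 0.1042]
tool_rot: [-1.571, -0.001, -0.515]
wrist_force: [2.9, -1.1, 1.8]
opening: 0.0116
```

Emit:
{"name": "send_rows", "arguments": {
  "plan": "0 0.05 0 0 0 0 230;0 0.1 0 0 0 0 230;0 0.1 0 0 0 0 230;0 0.1 0 0 0 0 230"
}}

```text
t: 12.05
ee_pos: [0.5563, -0.2909, 0.1032]
tool_rot: [-1.571, -0.0, -0.514]
wrist_force: [1.3, -1.8, 2.7]
opening: 0.0115
```

Emit:
{"name": "send_rows", "arguments": {
  "plan": "0 0.05 0 0 0 0 230;0 0.05 0 0 0 0 230;0 0.05 0 0 0 0 230"
}}

```text
t: 12.3
ee_pos: [0.5563, -0.2908, 0.1027]
tool_rot: [-1.571, -0.0, -0.514]
wrist_force: [1.8, -2.2, 2.7]
opening: 0.012
```

Emit:
{"name": "send_rows", "arguments": {
  "plan": "0 0.05 0 0 0 0 230;0 0.05 0 0 0 0 230;0 0.05 0 0 0 0 230"
}}

```text
t: 12.55
ee_pos: [0.5562, -0.2908, 0.1022]
tool_rot: [-1.571, -0.0, -0.514]
wrist_force: [1.5, -1.6, 3.0]
opening: 0.0116
```

Emit:
{"name": "send_rows", "arguments": {
  "plan": "0 0.05 0 0 0 0 230;0 0.05 0 0 0 0 230;0 0.05 0 0 0 0 230"
}}

```text
t: 12.8
ee_pos: [0.5562, -0.2908, 0.1016]
tool_rot: [-1.571, 0.0, -0.514]
wrist_force: [0.8, -1.1, 3.3]
opening: 0.0112
```

Emit:
{"name": "send_rows", "arguments": {
  "plan": "0 0.05 0 0 0 0 230;0 0.05 0 0 0 0 230;0 0.05 0 0 0 0 230"
}}

```text
t: 13.05
ee_pos: [0.5562, -0.2908, 0.1011]
tool_rot: [-1.571, 0.0, -0.514]
wrist_force: [1.4, -1.3, 3.9]
opening: 0.0117
```

Emit:
{"name": "send_rows", "arguments": {
  "plan": "0 0.05 0 0 0 0 230;0 0.05 0 0 0 0 230;0 0.05 0 0 0 0 230"
}}

```text
t: 13.3
ee_pos: [0.5562, -0.2908, 0.1006]
tool_rot: [-1.571, -0.0, -0.514]
wrist_force: [2.0, -1.4, 4.5]
opening: 0.0119
```

Emit:
{"name": "send_rows", "arguments": {
  "plan": "0 0.05 0 0 0 0 230;0 0.05 0 0 0 0 230;0 0.05 0 0 0 0 230"
}}

```text
t: 13.55
ee_pos: [0.5562, -0.2908, 0.1001]
tool_rot: [-1.571, -0.0, -0.514]
wrist_force: [1.1, -1.2, 4.9]
opening: 0.0119
```

Emit:
{"name": "send_rows", "arguments": {
  "plan": "0 0.05 0 0 0 0 230;0 0.05 0 0 0 0 230;0 0.05 0 0 0 0 230"
}}

```text
t: 13.8
ee_pos: [0.5562, -0.2908, 0.0996]
tool_rot: [-1.571, 0.0, -0.514]
wrist_force: [1.1, -1.3, 4.2]
opening: 0.0115
```

Emit:
{"name": "send_rows", "arguments": {
  "plan": "0 0.05 0 0 0 0 230;0 0.05 0 0 0 0 230;0 0.05 0 0 0 0 230"
}}

```text
t: 14.05
ee_pos: [0.5562, -0.2908, 0.0992]
tool_rot: [-1.571, 0.0, -0.514]
wrist_force: [1.9, -0.9, 5.5]
opening: 0.0118
```

Emit:
{"name": "send_rows", "arguments": {
  "plan": "0 0.05 0 0 0 0 230;0 0.05 0 0 0 0 230;0 0.05 0 0 0 0 230"
}}

```text
t: 14.3
ee_pos: [0.5562, -0.2907, 0.0987]
tool_rot: [-1.571, 0.0, -0.514]
wrist_force: [1.8, -1.2, 4.0]
opening: 0.0114
```

Emit:
{"name": "send_rows", "arguments": {
  "plan": "0 0.05 0 0 0 0 230;0 0.05 0 0 0 0 230;0 0.05 0 0 0 0 230"
}}

```text
t: 14.55
ee_pos: [0.5562, -0.2907, 0.0986]
tool_rot: [-1.571, -0.0, -0.514]
wrist_force: [0.6, -0.1, 8.3]
opening: 0.0116
```

Emit:
{"name": "send_rows", "arguments": {
  "plan": "0 0.05 0 0 0 0 230;0 0.05 0 0 0 0 230;0 0.05 0 0 0 0 230"
}}

```text
t: 14.8
ee_pos: [0.5563, -0.2908, 0.0986]
tool_rot: [-1.571, -0.001, -0.514]
wrist_force: [-0.5, 0.8, 11.0]
opening: 0.0114
```

Emit:
{"name": "send_rows", "arguments": {
  "plan": "0 -0.06 0 0 0 0 230;0 -0.06 0 0 0 0 200;0 -0.06 0 0 0 0 110;0 -0.06 0 0 0 0 110;0 -0.06 0 0 0 0 110;0 -0.06 0 0 0 0 110"
}}

```text
t: 15.3
ee_pos: [0.5559, -0.2906, 0.0977]
tool_rot: [-1.571, 0.001, -0.514]
wrist_force: [0.3, 1.0, -0.3]
opening: 0.0486
```

```bash
python3 go.py 0.30 -0.48 0.2 -0.51
```

```text
t 15.3 now [ 0.5559 -0.2906  0.0977] [-1.571e+00  1.000e-03 -5.140e-01] q6 -0.16 op 0.0486 F [ 0.3  1.  -0.3] M [ 0.01  0.02 -0.01]
d [-12.99 -10.21 -29.07] a [-0.    -0.004 -0.001]
```

Emit:
{"name": "send_rows", "arguments": {
  "plan": "0 -4 0 0 0 0 110;0 -8 0 0 0 0 110;-1 -10 -3 0 0 0 110;-3 -10 -7 0 0 0 110;-5 -10 -11 0 0 0 110;-7 -10 -15 0 0 0 110;-9 -10 -19 0 0 0 110;-11 -10 -23 0 0 0 110;-13 -10 -27 0 0 0 110;-14.5 -10 -31 0 0 0 110"
}}

```text
t: 16.13
ee_pos: [0.2907, -0.4779, 0.1983]
tool_rot: [-1.57, 0.0, -0.514]
wrist_force: [-0.0, -0.9, 0.1]
opening: 0.0485
```

Run:
```python
from cell import *
import cv2,numpy as np
f=read_camera("scene")["frame"];g=read_camera("top")["frame"]
cv2.imwrite("pics/s3raw.png",f);cv2.imwrite("pics/t3raw.png",g)
a=cv2.imread('pics/scene0.png')[165:215,280:370];b=f[165:215,280:370]
cv2.imwrite("pics/s3.png",cv2.resize(np.vstack([a,b]),None,fx=6,fy=6,interpolation=cv2.INTER_NEAREST)[:600])
cv2.imwrite("pics/t3.png",cv2.resize(g[100:280,270:450],(590,590),interpolation=cv2.INTER_CUBIC))
```

```text
(no output)
```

View pics/s3.png

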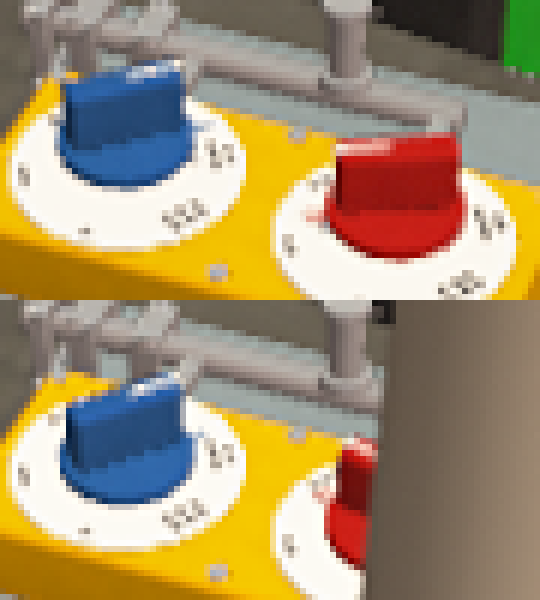

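View pics/t3.png

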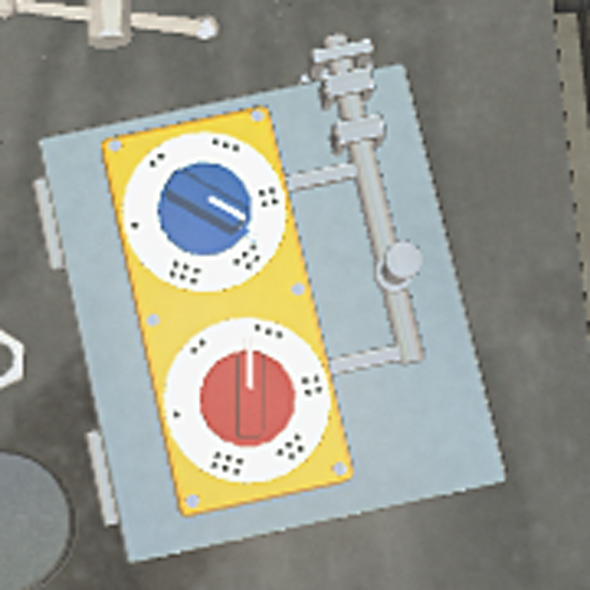

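```bash
python3 - <<'E'
from h import *; import cv2
from fit import W
q=[0.5113,-0.3254,1.7714]
print([proj('scene',W(q,(25+24.5,-50,z))).round(2) for z in(95.5,87.5)])
# subpixel edge blue->white at skirt bottom, using red channel
for n in('scene0','s2raw','s3raw'):
  f=cv2.imread(f'pics/{n}.png').astype(float)[...,2]
  out=[]
  for c in range(296,307):
    col=f[190:206,c]; th=130; i=np.where((col[:-1]<th)&(col[1:]>=th))[0][-1]; out.append(190+i+(th-col[i])/(col[i+1]-col[i]))
  print(n,np.round(out,1))
for n in('scene0','s2raw','s3raw'):
  f=cv2.imread(f'pics/{n}.png').astype(float)[...,1]
  out=[]
  for c in range(336,341):
    col=f[196:216,c]; th=130; i=np.where((col[:-1]<th)&(col[1:]>=th))[0][-1]; out.append(196+i+(th-col[i])/(col[i+1]-col[i]))
  print(n,np.round(out,1))
E
python3 go.py 0.5243 -0.3893 0.16 0.20
```

```text
[array([295.86, 195.89]), array([296.05, 198.74])]
scene0 [195.5 195.6 195.6 195.6 196.  196.  195.8 195.6 195.5 195.4 194.7]
s2raw [195.5 195.6 195.6 195.6 195.9 195.9 195.8 195.5 195.5 195.4 194.7]
s3raw [198.4 198.5 198.6 198.6 198.6 198.6 198.5 198.5 198.4 197.9 197.7]
scene0 [204.5 205.2 205.8 206.4 206.8]
s2raw [207.4 208.2 208.8 209.4 209.7]
s3raw [207.4 208.2 208.8 209.4 210.1]
t 16.23 now [ 0.2883 -0.4807  0.1979] [-1.572e+00  1.000e-03 -5.200e-01] q6 -0.72 op 0.0486 F [0.6 0.7 0.4] M [-0.02 -0.02  0.03]
d [15.94  3.76 19.66] a [ 0.001 -0.72  -0.001]
```

Emit:
{"name": "send_rows", "arguments": {
  "plan": "2 0 2 0 -0.1 0 110;4 0 5 0 -0.2 0 110;6 0 8 0 -0.3 0 110;9 1 11 0 -0.4 0 110;11 2 14 0 -0.5 0 110;14 3 17 0 -0.6 0 110;15.9 3.7 19.7 0 -0.7 0 110;15.9 3.7 19.7 0 -0.72 0 110;15.9 3.7 19.7 0 -0.72 0 110;15.9 3.7 19.7 0 -0.72 0 110"
}}

```text
t: 17.07
ee_pos: [0.5279, -0.3839, 0.1611]
tool_rot: [-1.571, 0.0, 0.205]
wrist_force: [-0.4, 0.0, 0.1]
opening: 0.0486
```

Emit:
{"name": "send_rows", "arguments": {
  "plan": "0 0 0 0 0 0 110;0 0 0 0 0 0 110;0 0 0 0 0 0 110;0 0 0 0 0 0 110;0 0 0 0 0 0 110"
}}

```text
t: 17.48
ee_pos: [0.5276, -0.3845, 0.1614]
tool_rot: [-1.571, -0.0, 0.205]
wrist_force: [0.5, -0.5, -0.6]
opening: 0.0489
```

```bash
python3 go.py 0.5243 -0.3893 0.081 0.20
```

```text
t 17.48 now [ 0.5276 -0.3845  0.1614] [-1.571 -0.     0.205] q6 -1.02 op 0.0489 F [ 0.5 -0.5 -0.6] M [ 0.04 -0.02 -0.03]
d [-0.43  8.04 -0.4 ] a [0.    0.005 0.   ]
```

Emit:
{"name": "send_rows", "arguments": {
  "plan": "-0.4 1 -0.4 0 0 0 110;-0.4 3 -0.4 0 0 0 110;-0.4 4 -0.4 0 0 0 110;-0.4 5.5 -0.4 0 0 0 110;-0.4 6.5 -0.4 0 0 0 110;-0.4 7.2 -0.4 0 0 0 110;-0.4 7.7 -0.4 0 0 0 110;-0.4 8 -0.4 0 0 0 110;-0.4 8 -0.4 0 0 0 110"
}}

```text
t: 18.23
ee_pos: [0.5249, -0.3889, 0.0809]
tool_rot: [-1.57, 0.0, 0.206]
wrist_force: [-0.6, -0.2, -0.0]
opening: 0.0488
```

```bash
python3 go.py 0.5243 -0.3893 0.081 0.20
```

```text
t 18.23 now [ 0.5249 -0.3889  0.0809] [-1.57   0.     0.206] q6 -1.02 op 0.0488 F [-0.6 -0.2 -0. ] M [-0.03 -0.03  0.  ]
d [-0.07 -0.01 -0.03] a [-0.     0.006 -0.   ]
```

Emit:
{"name": "send_rows", "arguments": {
  "plan": "0 0 0 0 0 0 150;0 0 0 0 0 0 180;0 0 0 0 0 0 180;-0.2 0 0 0 0 0 180;-0.4 0 0 0 0 0 180;-0.6 0 0 0 0 0 180;-0.8 0 0 0 0 0 180;-0.8 0 0 0 0 0 180"
}}

```text
t: 18.9
ee_pos: [0.5168, -0.3906, 0.0815]
tool_rot: [-1.571, -0.0, 0.206]
wrist_force: [1.2, 0.1, 0.4]
opening: 0.0248
```

Emit:
{"name": "send_rows", "arguments": {
  "plan": "-0.2 0 0 0 0 0 180;-0.4 0 0 0 0 0 180;-0.4 0 0 0 0 0 180"
}}

```text
t: 19.15
ee_pos: [0.5129, -0.3914, 0.0813]
tool_rot: [-1.571, 0.0, 0.206]
wrist_force: [1.4, 1.0, 1.7]
opening: 0.0251
```

Emit:
{"name": "send_rows", "arguments": {
  "plan": "-0.2 0 0 0 0 0 180;-0.4 0 0 0 0 0 180;-0.6 0 0 0 0 0 180;-0.8 0 0 0 0 0 180;-1 0 0 0 0 0 180;-1 0 0 0 0 0 180"
}}

```text
t: 19.65
ee_pos: [0.5028, -0.3935, 0.0812]
tool_rot: [-1.571, 0.0, 0.206]
wrist_force: [1.2, -0.1, 1.0]
opening: 0.0251
```

Emit:
{"name": "send_rows", "arguments": {
  "plan": "-0.2 0 0 0 0 0 180;-0.4 0 0 0 0 0 180;-0.6 0 0 0 0 0 180;-0.8 0 0 0 0 0 180;-1 0 0 0 0 0 180;-1 0 0 0 0 0 180"
}}

```text
t: 20.15
ee_pos: [0.493, -0.3955, 0.0812]
tool_rot: [-1.57, 0.001, 0.206]
wrist_force: [0.4, -0.1, 0.4]
opening: 0.0251
```

Emit:
{"name": "send_rows", "arguments": {
  "plan": "-0.2 0 0 0 0 0 180;-0.4 0 0 0 0 0 180;-0.6 0 0 0 0 0 180;-0.6 0 0 0 0 0 180"
}}

```text
t: 20.48
ee_pos: [0.4872, -0.3967, 0.0812]
tool_rot: [-1.57, 0.0, 0.206]
wrist_force: [0.6, -0.7, 0.8]
opening: 0.0252
```

Emit:
{"name": "send_rows", "arguments": {
  "plan": "-0.1 0 0 0 0 0 180;-0.2 0 0 0 0 0 180;-0.2 0 0 0 0 0 180"
}}

```text
t: 20.73
ee_pos: [0.4861, -0.3969, 0.0812]
tool_rot: [-1.571, -0.001, 0.206]
wrist_force: [4.7, 1.3, -0.5]
opening: 0.0248
```

Emit:
{"name": "send_rows", "arguments": {
  "plan": "-0.1 0 0 0 0 0 180;-0.2 0 0 0 0 0 180;-0.2 0 0 0 0 0 180"
}}

```text
t: 20.98
ee_pos: [0.4858, -0.397, 0.0813]
tool_rot: [-1.572, -0.004, 0.206]
wrist_force: [13.3, 3.0, -2.9]
opening: 0.0251
```

Emit:
{"name": "send_rows", "arguments": {
  "plan": "0.3 0 0 0 0 0 180;0.5 0 0 0 0 0 110;0.5 0 0 0 0 0 110;0.5 0 0 0 0 0 110;0.5 -3 0 0 0 0 110;0.5 -6 0 0 0 0 110;0.5 -9 0 0 0 0 110;0.5 -11 0 0 0 0 110"
}}

```text
t: 21.65
ee_pos: [0.4886, -0.397, 0.1943]
tool_rot: [-1.574, -0.001, 0.206]
wrist_force: [-0.4, 0.9, 0.5]
opening: 0.0484
```

```bash
python3 go.py 0.14 -0.54 0.23 0.20
```

```text
t 21.65 now [ 0.4886 -0.397   0.1943] [-1.574e+00 -1.000e-03  2.060e-01] q6 -1.08 op 0.0484 F [-0.4  0.9  0.5] M [-0.   -0.01  0.03]
d [-37.04  -3.59  -6.89] a [0.003 0.006 0.001]
```

Emit:
{"name": "send_rows", "arguments": {
  "plan": "-4 -2 -1 0 0 0 110;-8 -3 -2 0 0 0 110;-12 -3.5 -2.5 0 0 0 110;-16 -3.5 -3 0 0 0 110;-20 -3.5 -4 0 0 0 110;-24 -3.5 -5 0 0 0 110;-28 -3.5 -6 0 0 0 110;-32 -3.5 -6.5 0 0 0 110;-36 -3.5 -7 0 0 0 110;-37 -3.5 -7 0 0 0 110"
}}

```text
t: 22.48
ee_pos: [0.1356, -0.5422, 0.226]
tool_rot: [-1.571, 0.002, 0.201]
wrist_force: [-1.4, 0.9, 1.0]
opening: 0.0483
```

Emit:
{"name": "send_rows", "arguments": {
  "plan": "0 0 0 0 0 0 110;0 0 0 0 0 0 110;0 0 0 0 0 0 110;0 0 0 0 0 0 110"
}}

```text
t: 22.82
ee_pos: [0.1422, -0.5401, 0.2263]
tool_rot: [-1.571, -0.0, 0.208]
wrist_force: [0.2, -0.0, -0.2]
opening: 0.0485
```

Run:
```python
from cell import *
import cv2,numpy as np
f=read_camera("scene")["frame"];g=read_camera("top")["frame"]
cv2.imwrite("pics/s4raw.png",f);cv2.imwrite("pics/t4raw.png",g)
a=cv2.imread('pics/scene0.png')[160:215,270:370];b=f[160:215,270:370]
cv2.imwrite("pics/s4.png",cv2.resize(np.vstack([a,b]),None,fx=5,fy=5,interpolation=cv2.INTER_NEAREST))
cv2.imwrite("pics/t4.png",cv2.resize(g[100:280,215:450],None,fx=3.2778,fy=3.2778,interpolation=cv2.INTER_CUBIC))
```

```text
(no output)
```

View pics/s4.png

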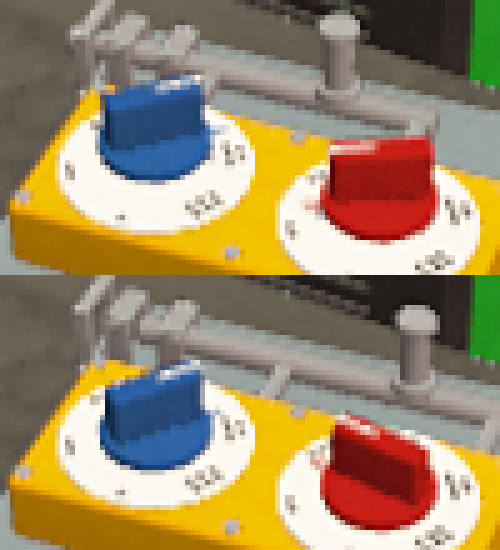

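View pics/t4.png

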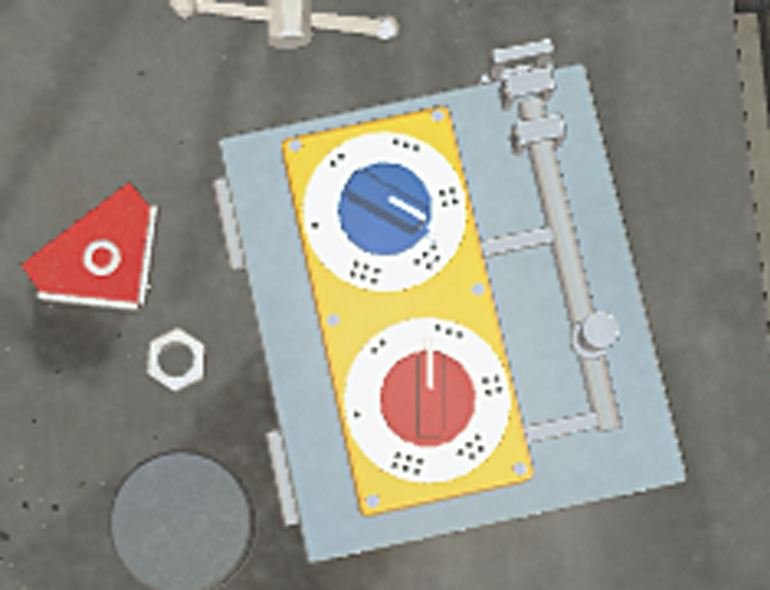

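```bash
python3 - <<'E'
from h import *
a=ray('top',(270+404/3.278-.35,100+261/3.278-.35),.108);b=ray('top',(215+600/3.278-.35,100+331/3.278-.35),.108);print(a,b,np.linalg.norm(a-b))
E
python3 -c "
from cell import *
hand_in()
s=get_state();print(s['t'],s['wrist_force'])"
```

```text
[ 0.5242513  -0.38974808  0.108     ] [ 0.48884433 -0.39621015  0.108     ] 0.0359918290252358
the job is handed in; nothing more can be done
the job is handed in; nothing more can be done
```

Both dials are pushed home, the bolt is fully drawn, and the job is handed in. The arm finished at about 22.9 s of the 70 s allowed, open, clear of the box and touching nothing; no verdict was reported.

- **Red dial:** I turned it to about 1.76 rad and pressed it in small steps. It travelled 7.9 mm to a firm stop.
- **Blue dial:** I turned it to about 3.86 rad and pressed it the same way. It travelled 8.0 mm to a firm stop.
- **Gates:** At both angles the push-back stayed at about 3–6 N until the stop, so the key was already over its gate and no search turn was needed. The downward push peaked at 15 N on red and 11 N on blue.
- **Not as expected:** Both gates turned up at or just past the low end of the allowed range as I measured it, by about 0.03 rad. I also skipped the advised extra 0.05 rad turn, since both dials went fully down where they were.
- **Bolt:** I hooked it with a finger and drew it back until it stopped at about 13.6 N, then let go.

**Last checks:** In the camera pictures both dials sit 2.9 pixels lower than at the start, which matches 8 mm. The bolt head has moved 36.0 mm. By eye, the magnet, tin and nut are where they were; I did not measure their positions.

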